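# Prop the specimen case open

## Robot

A 6-joint arm with a two-finger parallel gripper is mounted at the origin on a cart in front of the work surface, level with it; the furniture and walls round the work are solid. World frame = base frame: x ahead of the robot, y to its left, z up, the work surface at z = 0. Lengths are in m, angles in rad, forces in N, time in s.
With the tool pointing down it reaches from about 0.3 to 0.775 m from the base axis. Payload 14.6 kg.
Tool frame: the origin (TCP) lies on the centre line of the jaws, within the pads' length; the fingertips stand 25 mm ahead of it and the grasp point (between the pads) lies 6 mm ahead of it; z points along the fingers, y is the line along which they close (so a half turn about z gives the same grasp; the last joint's range is limited). The gripper opens to 94 mm and grips with 3 to 60 N. Pads are 16 mm wide; open, the fingers measure 119 mm over their backs; the gripper's body (75 mm by 177 mm) begins 78 mm behind the grasp point.
Start: joints at [-1.209, 0.3, 1.521, -0, 1.321, -0.067], TCP at [0.229, -0.5, 0.23] pointing down, gripper open.
Joint ranges: [-3.03, 3.03], [-0.79, 2.21], [0.23, 2.52], [-1.04, 4.18], [0, 3.07], [-2.55, 2.55]. Speed limits (rad/s): [2.22, 2.22, 2.57, 3.14, 3.14, 3.14].

## Interface

Orientations are given as a rotation vector (axis times angle).
In Python, from bench import manip gives the robot as it stands.
- The arm moves only by the shell command python3 -m crank 'ROWS' [FORCE]. ROWS is JSON, a list of rows, each a list of 5 numbers: the shift along the tool's x, y, z in cm, then the turn about the tool's z in rad, then the closure in counts, from 0 (fully open) to 255 (shut). In form: [[tx, ty, tz, yaw, hand], ...]. A call has 1 to 20 rows; each row shifts and turns the commanded pose from where the row before left it, along the tool's axes as they then stand; what a row does not reach is not made up. A row lasts 1/12 s, in which the tool goes at most 41.7 mm and 7.16 degrees, less where a joint would pass 70% of its speed; a pose out of reach is approached as far as the arm can. A call with a gripper value outside its range is refused whole. The fingers move at their own pace and stop on an object; FORCE is the grip in N (left out, the last holds). Time passes only in rows, so rows that do not move let the fingers close. It gives the time, the measured TCP pose, the force, the opening and the grip force at its end, in the units of the state.
- manip.get_state(): the state, without advancing time (a new reading comes with each control period).
- manip.camera(name): name is "side" or "top" or "wrist"; returns a dict with "pixels" (420x560x3 uint8, blue, green, red), "mtx" (3x3 intrinsics, pixels), "R" (3x3) and "t" (3): a world point X has camera coordinates R X + t; the wrist camera has in their place "mount" (4x4, takes a point from camera to tool coordinates, whose origin is the TCP and whose axes are the flange's). Camera axes: x right, y down, z forward; pixel columns grow to the right and rows downward; lengths in m; the calibration is good to about 2 mm. A picture is of the moment at which its call begins: read the wrist's pose just before it. There is no depth.
- manip.sign_off(): hands the job in; it is judged then, once.
The state is a dict: "time_s": time; "qpos": joint angles; "qd": joint speeds; "tau": joint torques, N m; "eef_pos": TCP position; "tcp_rot": TCP orientation; "ft_force": force on the tool from outside, world axes, zero at the start; "ft_torque": the same for the moment, N m; "width": finger opening in m; "grasp_force": force on a finger pad.
Only numpy, scipy, OpenCV 4.12 (cv2) and the standard library are available. Lean on these libraries where they do the work, as an engineer would, in place of code of your own. Each camera call takes 0.05 s, during which the arm holds its last target. There are 200 camera calls.

## Task

The case of mounted specimens is to be sorted: of the two grey cases with clear lids, open the one that has a prop rod on its left side. Lift its lid by the pull at the front all the way up to its stop and let go (the stiff hinge holds it there for the moment), then swing the prop rod up as far as it goes, so that its hooked end enters the eye on the side of the lid, and let go.

Things in the scene. Friction and masses are not known exactly. Their poses are not given: they have to be found in the camera images.
- case: The dark grey specimen case with a clear lid, 150 x 216 mm and 49 mm high, fixed to the bench. Origin: centre of its underside, on the bench. Its x points from the front (where the lid pull is, towards the robot) to the back, y to its left (where the prop rod is), z up. The lid's hinge line is parallel to y at x = 78 mm, z = 36 mm. The prop rod's pivot lies at x = 24, y = 158, z = 30 mm, its axis parallel to x; a steel bracket 34 mm wide joins it to the case.
- case_lid (a joint): Angle of the lid in rad: 0 closed, grows as the front edge rises, 1.10 at its stop (63 degrees). Starts closed or a little ajar. A friction hinge: the lid stays where it is left; about 2 to 3 N at the pull moves it.
- pull_centre (a point): Centre of the lid's pull, a small T handle: a bar 44 mm long parallel to the hinge, ending in two flat round black discs of 18 mm diameter, on a thin stem 36 mm in front of the lid's front edge. Pinched from above across its two ends (44 mm), it can turn between the fingers as the lid rises. It is 190 mm from the hinge line towards the front and 6 mm above it when the lid is closed (42 mm over the bench) and moves with the lid.
- prop_rod (a joint): Angle of the prop rod in rad: 0 folded out level to the left of the case, 1.57 upright at its stop. Starts near 0. It is stiff enough to stay where it is left; under 1 N at the sleeve moves it.
- rod_sleeve (a point): Centre of the black rubber sleeve (13 mm diameter, 34 mm long) on the prop rod, the place to grip it, 90 mm from the pivot. The rod is 8 mm thick steel, 125 mm long from the pivot to its bent end; when folded it lies 30 mm above the bench. Gripped across the case's x direction it can turn between the fingers as it is swung up.
- rod_hook (a point): Point on the hooked end of the prop rod: the rod is bent there at a right angle and ends 46 mm on (pointing up when the rod is folded, towards the lid when it is upright); this point lies 28 mm along the bent end from the rod's axis and comes to the eye's centre when rod and lid are both at their stops.
- eye_centre (a point): Centre of the eye, a steel ring of 28 mm clear opening standing 22 mm off the left side of the lid, its hole's axis parallel to the hinge; 130 mm from the hinge line. It rises with the lid, and faces the hooked end when the lid is within about 4 degrees of its stop.

How it is judged:
By the outcome, as a careful person would: the job done as asked, in the order asked, and still so for the second after the job is handed in, with the robot touching nothing.
It also fails if it takes over 50 s, if anything falls off the work surface, if the arm or the gripper's body presses on something with over 40 N, if the wrist force passes 120 N, or if a joint passes its speed limit or range.

## Working session

There is one attempt and no reset: what is moved stays moved. The work goes in short steps, Python scripts to look and compute and a shell command to move; the robot and the scene stay as the last step left them, time stands still between calls to the robot, and variables do not carry over. Pictures are saved under pics/ and viewed, at most 10 in all, crops included, and the job is handed in when it is done.

```bash
ls; mkdir -p pics; python3 - <<'E'
from bench import manip
import cv2,numpy as np
s=manip.get_state(); print(s)
for n in("top","side"):
    c=manip.camera(n); cv2.imwrite(f"pics/{n}0.png",c["pixels"]); np.savez(f"pics/{n}0.npz",**c)
    print(n,c["mtx"].tolist(),c["R"].round(4).tolist(),c["t"])
E
```

```text
pics
{'time_s': 0.0, 'qpos': array([-1.20856653e+00,  3.00478206e-01,  1.52160018e+00,  3.30494975e-06,
        1.32068306e+00, -6.65889638e-02]), 'qd': array([ 0.00016727,  0.00061205,  0.00087989,  0.00015508, -0.00120105,
        0.00014252]), 'tau': array([ 2.11798630e-05, -5.31806839e+01, -3.52738559e+01,  7.08671822e-02,
        2.43711344e-02, -1.22061506e-04]), 'eef_pos': array([ 0.22860745, -0.49997739,  0.22987433]), 'tcp_rot': array([-3.06852741e+00, -6.68190490e-01,  2.65331370e-04]), 'ft_force': array([-0.06924342,  0.05575603,  0.50174135]), 'ft_torque': array([ 0.01507398, -0.01501274, -0.00040905]), 'grasp_force': 0.0, 'width': 0.09393732251125206}
top [[491.595471310919, 0.0, 287.7433650513801], [0.0, 491.595471310919, 202.41155476755472], [0.0, 0.0, 1.0]] [[-0.0028, -0.9998, -0.0215], [-0.9965, 0.0045, -0.0831], [0.0832, 0.0212, -0.9963]] [0.1645198  0.5401319  0.92620725]
side [[409.8316510615691, 0.0, 279.1019836884285], [0.0, 409.8316510615691, 212.9317979752512], [0.0, 0.0, 1.0]] [[0.9999, 0.0024, -0.0139], [-0.0072, -0.7599, -0.65], [-0.0121, 0.6501, -0.7598]] [-0.54467571  0.15706901  0.81217778]
```

View pics/top0.png

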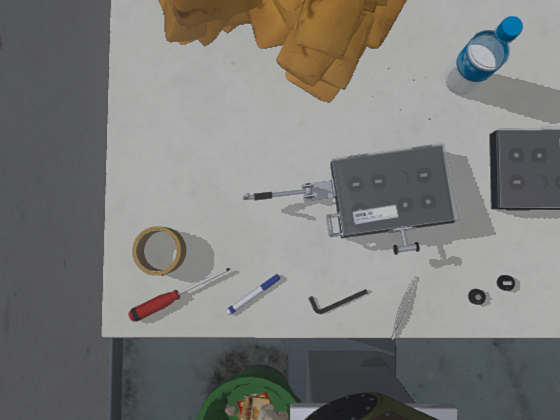

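View pics/side0.png

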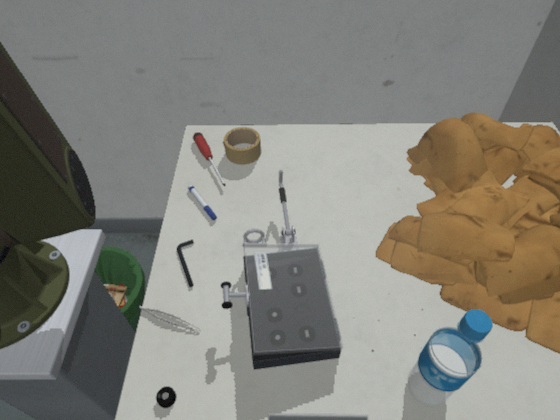

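The top view shows the case with the rod at about (392,190). The pull discs are near (396,249) and (416,246), the sleeve near (262,196) and the hook near (247,197). In the side view the discs are near (226,284) and (228,306), and the sleeve is near (283,194). Next I triangulate these.

```bash
cat > h.py <<'E'
import numpy as np,cv2
def load(n): return dict(np.load(f"pics/{n}.npz"))
def blobs(c,box,thr=60,amin=8):
    x0,y0,x1,y1=box
    m=(c["pixels"][y0:y1,x0:x1].max(2)<thr).astype(np.uint8)
    n,_,st,ce=cv2.connectedComponentsWithStats(m)
    return [(st[i,4],(ce[i]+[x0,y0]).round(1).tolist(),st[i,:4].tolist()) for i in range(1,n) if st[i,4]>=amin]
def P(c): return c["mtx"]@np.c_[c["R"],c["t"]]
def tri(ca,pa,cb,pb):
    X=cv2.triangulatePoints(P(ca),P(cb),np.array(pa,float).reshape(2,1),np.array(pb,float).reshape(2,1)).ravel()
    return X[:3]/X[3]
def plane(c,p,z):
    d=c["R"].T@np.linalg.solve(c["mtx"],[p[0],p[1],1]); o=-c["R"].T@c["t"]
    return o+d*(z-o[2])/d[2]
def proj(c,X):
    q=c["mtx"]@(c["R"]@X+c["t"]); return q[:2]/q[2]
E
python3 - <<'E'
from h import *
T,S=load("top0"),load("side0")
for t in(40,60):
    print("T pull",blobs(T,(385,236,428,258),t)); print("T sl",blobs(T,(236,182,300,208),t))
    print("S pull",blobs(S,(214,276,236,314),t)); print("S sl",blobs(S,(270,165,296,230),t))
a=T["pixels"][180:265,230:460]; b=S["pixels"][160:365,205:345]
cv2.imwrite("pics/crops.png",np.hstack([cv2.resize(a,None,fx=2.2,fy=2.2)[:187],np.zeros((187,1,3),np.uint8)]))
b=cv2.resize(b,None,fx=2.9,fy=2.9,interpolation=2); a=cv2.resize(T["pixels"][140:265,320:460],None,fx=2.8,fy=2.8,interpolation=2)
o=np.zeros((600,800,3),np.uint8); o[:b.shape[0],:b.shape[1]]=b[:600]; o[:a.shape[0],408:]=a[:, :392]; cv2.imwrite("pics/crops.png",o)
E
```

```text
T pull []
T sl []
S pull [(np.int32(13), [225.4, 283.7], [8, 7, 8, 3]), (np.int32(40), [226.4, 304.9], [8, 26, 10, 6])]
S sl []
T pull [(np.int32(19), [417.1, 245.8], [30, 6, 4, 9]), (np.int32(24), [395.2, 248.9], [9, 9, 4, 9])]
T sl [(np.int32(89), [262.8, 195.5], [19, 10, 17, 8])]
S pull [(np.int32(21), [225.5, 283.9], [7, 6, 9, 5]), (np.int32(49), [226.4, 304.6], [8, 26, 10, 6])]
S sl [(np.int32(41), [282.0, 194.0], [10, 23, 5, 13])]
```

View pics/crops.png

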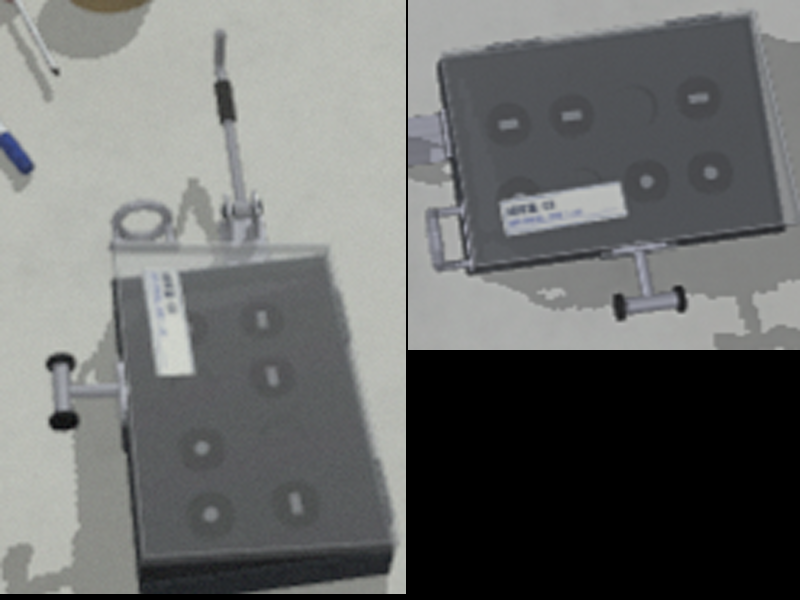

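The crops show the T pull with its two discs, the eye ring at the left front of the lid, and the sleeve on the nearly folded rod.

```bash
python3 - <<'E'
from h import *
T,S=load("top0"),load("side0")
L=tri(T,(395.2,248.9),S,(225.7,283.8)); R=tri(T,(417.1,245.8),S,(226.4,304.9)); s=tri(T,(262.8,195.5),S,(282,194))
print("discs",L,R,np.linalg.norm(L-R),"sleeve",s); pc=(L+R)/2
# case back/front corner of lid via top at z~.049
for p in [(331,160),(445,145),(456,222),(342,238)]: print(p,plane(T,p,.045))
d=(L-R)[:2]; yawd=np.arctan2(d[1],d[0])-np.pi/2; print("pull",pc,"yaw",yawd)
# joint fit: unknown x,y,yaw,lid,rod
from scipy.optimize import least_squares
def model(v):
    x,y,w,a,r=v; c,sn=np.cos(w),np.sin(w); Rz=np.array([[c,-sn,0],[sn,c,0],[0,0,1]])
    def lid(u,yy,h): return np.array([.078-u*np.cos(a)-h*np.sin(a),yy,.036+u*np.sin(a)+h*np.cos(a)])
    pts=[lid(.19,.022,.006),lid(.19,-.022,.006),np.array([.024,.158+.09*np.cos(r),.03+.09*np.sin(r)])]
    return [Rz@q+[x,y,0] for q in pts]
obs=[((395.2,248.9),(225.7,283.8)),((417.1,245.8),(226.4,304.9)),((262.8,195.5),(282,194))]
def res(v): return np.concatenate([np.r_[proj(T,q)-o[0],proj(S,q)-o[1]] for q,o in zip(model(v),obs)])
f=least_squares(res,[.55,-.05,0,.05,.05],x_scale=[.01]*5); print(f.x.round(4),f.fun.round(1)); print(np.round(model(f.x),4))
E
```

```text
discs [ 0.45139852 -0.03145047  0.08046916] [ 0.45641384 -0.0713496   0.07808667] 0.04028362096893332 sleeve [0.55134125 0.20859769 0.0555274 ]
(331, 160) [0.61953219 0.07962867 0.045     ]
(445, 145) [ 0.6468943  -0.13648586  0.045     ]
(456, 222) [ 0.50078776 -0.15267203  0.045     ]
(342, 238) [0.47156468 0.06052167 0.045     ]
pull [ 0.45390618 -0.05140003  0.07927791] yaw 0.12504398910133951
[ 0.5621 -0.0361  0.141   0.1985  0.2847] [-1.1  0.4 -0.3 -0.5  1.3 -0.   0.4  0.6 -0.3 -0.1  0.1 -0.1]
[[ 0.4507 -0.0297  0.0793]
 [ 0.4569 -0.0733  0.0793]
 [ 0.5516  0.2092  0.0553]]
```

```bash
python3 -m crank '[[0,0,0,0.1,0],[0,0,0,0.1,0],[0,0,0,0.095,0],[1.77,-2.59,0,0,0],[1.77,-2.59,0,0,0],[1.77,-2.59,0,0,0],[1.77,-2.59,0,0,0],[1.77,-2.59,0,0,0],[1.77,-2.59,0,0,0],[1.77,-2.59,0,0,0],[1.77,-2.59,0,0,0],[1.77,-2.59,0,0,0],[1.77,-2.59,0,0,0],[1.77,-2.59,0,0,0],[1.77,-2.59,0,0,0],[1.77,-2.59,0,0,0],[1.77,-2.59,0,0,0],[1.77,-2.59,0,0,0],[1.77,-2.59,0,0,0]]' 10
python3 - <<'E'
from bench import manip
import cv2,numpy as np
from scipy.spatial.transform import Rotation as Ro
s=manip.get_state(); c=manip.camera("wrist"); cv2.imwrite("pics/w1.png",c["pixels"]); np.savez("pics/w1.npz",pos=s["eef_pos"],rot=s["tcp_rot"],**c)
print(s["eef_pos"],s["time_s"],Ro.from_rotvec(s["tcp_rot"]).as_matrix().round(3).tolist())
print(c["mount"],c["mtx"])
E
```

```text
time_s: 1.68
eef_pos: [0.4544, -0.0501, 0.2303]
tcp_rot: [-3.135, -0.21, 0.0]
ft_force: [-0.7, -0.1, 0.1]
width: 0.0938
grasp_force: 0.0
[ 0.4543911  -0.05012552  0.23034238] 1.6833 [[0.991, 0.133, -0.0], [0.133, -0.991, 0.0], [-0.0, -0.0, -1.0]]
[[-7.51917883e-04 -9.72296826e-01 -2.33748405e-01  6.69164169e-02]
 [ 9.99999434e-01 -5.55158591e-04 -9.07550666e-04 -2.77539651e-04]
 [ 7.52641197e-04 -2.33748955e-01  9.72296693e-01 -1.54457922e-01]
 [ 0.00000000e+00  0.00000000e+00  0.00000000e+00  1.00000000e+00]] [[312.80842845   0.         276.40602728]
 [  0.         312.80842845 215.37145015]
 [  0.           0.           1.        ]]
```

View pics/w1.png

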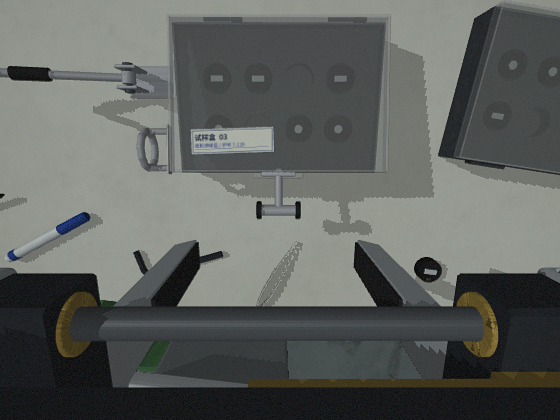

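The wrist view shows the case squared up in the image, with the discs near (259,210) and (297,210) and the sleeve near (28,73). I refit the pose with this view added.

```bash
cat >> h.py <<'E'
from scipy.spatial.transform import Rotation as Ro
from scipy.optimize import least_squares
def wcam(n):
    c=load(n); A=np.eye(4); A[:3,:3]=Ro.from_rotvec(c["rot"]).as_matrix(); A[:3,3]=c["pos"]
    M=np.linalg.inv(A@c["mount"]); c["R"]=M[:3,:3]; c["t"]=M[:3,3]; return c
def model(v):
    x,y,w,a,r=v; Rz=Ro.from_euler("z",w).as_matrix()
    def lid(u,yy,h): return np.array([.078-u*np.cos(a)-h*np.sin(a),yy,.036+u*np.sin(a)+h*np.cos(a)])
    pts=[lid(.19,.020,.006),lid(.19,-.020,.006),np.array([.024,.158+.09*np.cos(r),.03+.09*np.sin(r)])]
    return [Rz@q+[x,y,0] for q in pts]
E
python3 - <<'E'
from h import *
T,S,W=load("top0"),load("side0"),wcam("w1")
for b in [(245,195,310,225),(0,60,55,85)]: print(blobs(W,b,60))
b=blobs(W,(245,195,310,225),60,30); s=blobs(W,(0,60,55,85),60,100)
wp=[b[0][1],b[1][1]] if b[0][1][0]<b[1][1][0] else [b[1][1],b[0][1]]
wp.append(max(s)[1]); print(wp)
obs=[((395.2,248.9),(225.7,283.8)),((417.1,245.8),(226.4,304.9)),((262.8,195.5),(282,194))]
def res(v): return np.concatenate([np.r_[proj(T,q)-o[0],proj(S,q)-o[1],proj(W,q)-w] for q,o,w in zip(model(v),obs,wp)])
f=least_squares(res,[.55,-.05,0,.05,.05],x_scale=[.01]*5); print(f.x.round(4),f.fun.round(1)); m=np.array(model(f.x)); print(m.round(4))
R=Ro.from_rotvec(W["rot"]).as_matrix(); pc=(m[0]+m[1])/2
print("pull",pc,"shift cm (TCP 6mm above)",R.T@(pc+[0,0,.006]-W["pos"])*100,"turn",0.133-f.x[2])
E
```

```text
[(np.int32(89), [258.5, 209.5], [11, 6, 6, 18]), (np.int32(84), [297.7, 209.9], [50, 7, 6, 17])]
[(np.int32(553), [28.3, 73.2], [7, 6, 45, 15])]
[[258.5, 209.5], [297.7, 209.9], [28.3, 73.2]]
[ 0.5622 -0.0362  0.1401  0.1973  0.2631] [-0.   0.2 -0.2  0.5 -0.3  0.4  0.1  0.2  0.3 -0.4  0.5 -0.3 -0.5 -0.1
  0.2  0.3 -0.2 -0.1]
[[ 0.4509 -0.0317  0.0791]
 [ 0.4565 -0.0713  0.0791]
 [ 0.5517  0.2097  0.0534]]
pull [ 0.45373541 -0.05146924  0.07913054] shift cm (TCP 6mm above) [-0.07995911  0.12538017 14.52119254] turn -0.007132662807476792
```

```bash
python3 -m crank '[[-0.08,0.12,1,-0.007,0],[0,0,2.4,0,0],[0,0,2.4,0,0],[0,0,2.4,0,0],[0,0,2.4,0,0],[0,0,2.2,0,0],[0,0,1.7,0,0],[0,0,0,0,0],[0,0,0,0,255],[0,0,0,0,255],[0,0,0,0,255],[0,0,0,0,255],[0,0,0,0,255],[0,0,0,0,255],[0,0,0,0,255],[0,0,0,0,255]]' 12
python3 - <<'E'
import numpy as np
p=lambda a:np.array([.078-.19*np.cos(a)-.006*np.sin(a),.036+.19*np.sin(a)+.006*np.cos(a)])
A=np.linspace(.197,1.10,19); q=np.array([p(a) for a in A]); d=np.diff(q,axis=0)*100; d[:,1]*=-1; print(d.round(2).tolist(),q[0],q[-1])
E
```

```text
time_s: 3.07
eef_pos: [0.4534, -0.0527, 0.0855]
tcp_rot: [-3.133, -0.221, 0.0]
ft_force: [-2.6, 23.5, 0.8]
width: 0.0444
grasp_force: 11.8
[[0.18, -0.92], [0.23, -0.91], [0.27, -0.89], [0.32, -0.88], [0.36, -0.86], [0.41, -0.83], [0.45, -0.81], [0.49, -0.78], [0.53, -0.76], [0.57, -0.73], [0.61, -0.69], [0.64, -0.66], [0.68, -0.63], [0.71, -0.59], [0.74, -0.55], [0.77, -0.51], [0.8, -0.47], [0.82, -0.43]] [-0.10949942  0.07907231] [-0.01353051  0.20805098]
```

```bash
python3 -m crank '[[0,-0.05,0,0,255],[0,-0.05,0,0,255],[0,0,0,0,255]]'
```

```text
time_s: 3.32
eef_pos: [0.4532, -0.052, 0.0854]
tcp_rot: [-3.134, -0.221, 0.0]
ft_force: [0.3, 1.1, -1.0]
width: 0.0437
grasp_force: 12.0
```

```bash
python3 -m crank '[[0.18,0,-0.92,0,255],[0.23,0,-0.91,0,255],[0.27,0,-0.89,0,255],[0.32,0,-0.88,0,255],[0.36,0,-0.86,0,255],[0.41,0,-0.83,0,255],[0.45,0,-0.81,0,255],[0.49,0,-0.78,0,255],[0.53,0,-0.76,0,255]]'
```

```text
time_s: 4.07
eef_pos: [0.4857, -0.0476, 0.1626]
tcp_rot: [3.134, 0.221, -0.001]
ft_force: [1.5, -2.0, -3.9]
width: 0.0441
grasp_force: 12.0
```

```bash
python3 -m crank '[[0.57,0,-0.73,0,255],[0.61,0,-0.69,0,255],[0.64,0,-0.66,0,255],[0.68,0,-0.63,0,255],[0.71,0,-0.59,0,255],[0.74,0,-0.55,0,255],[0.77,0,-0.51,0,255],[0.8,0,-0.47,0,255],[0.82,0,-0.43,0,255],[0.2,0,-0.1,0,255],[0,0,0,0,255]]'
```

```text
time_s: 4.98
eef_pos: [0.5511, -0.0387, 0.2165]
tcp_rot: [3.133, 0.221, 0.002]
ft_force: [-0.7, -5.9, 4.1]
width: 0.0438
grasp_force: 12.0
```

```bash
python3 -m crank '[[0.27,0,-0.13,0,255],[0.27,0,-0.13,0,255],[0,0,0,0,255]]'
python3 - <<'E'
from bench import manip
import cv2,numpy as np
c=manip.camera("side"); cv2.imwrite("pics/side2.png",c["pixels"]); np.savez("pics/side2.npz",**c)
E
```

```text
time_s: 5.23
eef_pos: [0.5562, -0.0381, 0.219]
tcp_rot: [3.133, 0.22, 0.001]
ft_force: [-0.1, -5.6, 3.0]
width: 0.044
grasp_force: 12.0
```

View pics/side2.png

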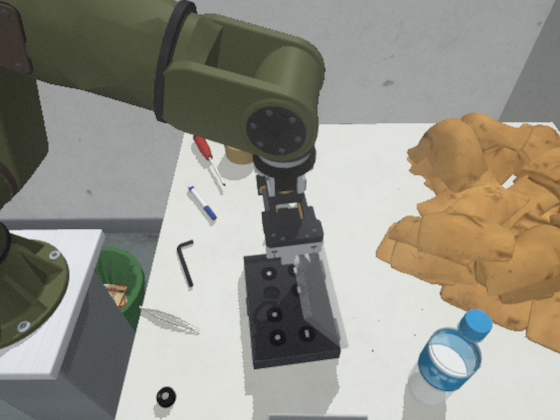

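The side view shows the gripper holding the pull with the lid raised. No stop force yet, so I push on.

```bash
python3 -m crank '[[0.27,0,-0.1,0,255],[0.27,0,-0.1,0,255],[0,0,0,0,255]]'; python3 -m crank '[[0.27,0,-0.1,0,255],[0,0,0,0,255]]'
```

```text
time_s: 5.53
eef_pos: [0.5602, -0.0375, 0.2203]
tcp_rot: [3.133, 0.22, -0.006]
ft_force: [-9.8, -8.2, 2.9]
width: 0.0442
grasp_force: 12.0
time_s: 5.7
eef_pos: [0.5623, -0.0372, 0.2206]
tcp_rot: [3.133, 0.22, -0.009]
ft_force: [-13.1, -8.9, 0.1]
width: 0.0437
grasp_force: 12.0
```

```bash
python3 -m crank '[[0,0.03,0,0,150],[0,0,0,0,100],[0,0,0,0,0],[0,0,0,0,0],[0,0,0,0,0],[0,0,0,0,0],[0,0,-1,0,0],[0,0,-2,0,0],[0,0,-2,0,0],[0,0,-2,0,0],[-1,0,-2,0,0],[-2,0,-1,0,0],[-2.5,0,0,0,0],[-2.5,0,0,0,0],[-2.5,0,0,0,0],[0,0,0,0,0]]'
python3 - <<'E'
from bench import manip
import cv2,numpy as np
s=manip.get_state(); c=manip.camera("wrist"); cv2.imwrite("pics/w3.png",c["pixels"]); np.savez("pics/w3.npz",pos=s["eef_pos"],rot=s["tcp_rot"],**c)
print(s["eef_pos"],s["ft_force"])
E
```

```text
time_s: 7.03
eef_pos: [0.457, -0.0517, 0.3226]
tcp_rot: [3.133, 0.22, 0.003]
ft_force: [0.7, 0.3, 1.2]
width: 0.0941
grasp_force: 0.0
[ 0.45704602 -0.05169314  0.32264851] [0.7259163  0.30021125 1.18685198]
```

View pics/w3.png

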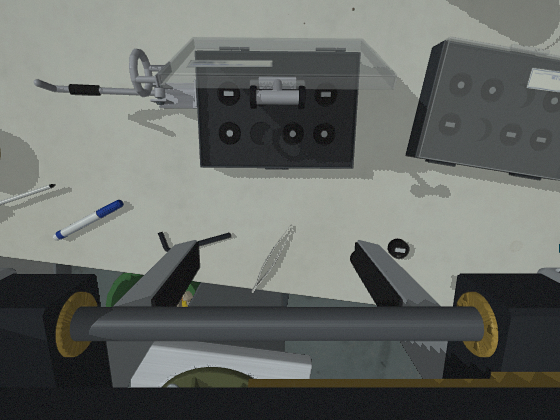

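The wrist view shows the lid standing up with the pull discs at about (254,97) and (302,97), the sleeve at (84,90), and the eye at (140,70). I check the lid angle and plan the rod swing.

```bash
python3 - <<'E'
from h import *
W=wcam("w3"); v=[.5622,-.0362,.1401,1.10,.2631]
for t in (25,35): print(t,blobs(W,(245,78,312,114),t,10))
print("sl",blobs(W,(60,80,108,100),60,100))
for a in (1.0,1.05,1.10,1.15): print(a,np.round([proj(W,q) for q in model([*v[:3],a,v[4]])],1).tolist())
Rz=Ro.from_euler("z",.1401).as_matrix(); R=Ro.from_rotvec(W["rot"]).as_matrix()
sl=model(v)[2]; print("sleeve",sl, "TCP rel. in tool axes cm",R.T@(sl+[0,0,.006]-W["pos"])*100)
e=Rz@[.078-.13*np.cos(1.1),.13,.036+.13*np.sin(1.1)]+[v[0],v[1],0]; print("eye~",e,proj(W,e))
E
```

```text
25 [(np.int32(14), [301.4, 87.1], [54, 8, 6, 4]), (np.int32(38), [300.2, 102.1], [53, 12, 7, 19]), (np.int32(25), [252.6, 104.6], [5, 23, 7, 7])]
35 [(np.int32(132), [252.5, 97.2], [3, 8, 9, 23]), (np.int32(146), [301.6, 97.3], [53, 8, 8, 24]), (np.int32(12), [261.5, 105.3], [13, 27, 8, 2])]
sl [(np.int32(303), [83.7, 89.3], [9, 4, 32, 11])]
1.0 [[252.8, 128.8], [299.4, 128.8], [83.5, 89.4]]
1.05 [[252.2, 118.8], [300.0, 118.7], [83.5, 89.4]]
1.1 [[251.6, 107.9], [300.6, 107.9], [83.5, 89.4]]
1.15 [[251.1, 96.3], [301.1, 96.3], [83.5, 89.4]]
sleeve [0.55176608 0.20965482 0.05340676] TCP rel. in tool axes cm [ 12.99054874 -24.57211334  26.32803694]
eye~ [0.56289255 0.095184   0.15185696] [141.86545614  78.51240654]
```

My lid model has a sign error: the pull's 6 mm offset should be along (+sin a, cos a). I refit with it corrected.

```bash
sed -i 's/-h\*np.sin(a),yy/+h*np.sin(a),yy/' h.py; python3 - <<'E'
from h import *
T,S,W,W3=load("top0"),load("side0"),wcam("w1"),wcam("w3")
obs=[[(395.2,248.9),(225.7,283.8),(258.5,209.5),(252.5,97.2)],[(417.1,245.8),(226.4,304.9),(297.7,209.9),(301.6,97.3)],[(262.8,195.5),(282,194),(28.3,73.2),(83.7,89.3)]]
def res(v):
    A=model(v[:5]); B=model([*v[:3],v[5],v[4]]); r=[]
    for i in range(3):
        for c,o,m in zip((T,S,W,W3),obs[i],(A,A,A,B)): r.append(proj(c,m[i])-o)
    return np.concatenate(r)
f=least_squares(res,[.56,-.036,.14,.2,.26,1.1],x_scale=[.01]*6); v=f.x; print(v.round(4),f.fun.round(1))
Rz=Ro.from_euler("z",v[2]).as_matrix(); R=Ro.from_rotvec(W3["rot"]).as_matrix()
for r in (v[4],1.0,1.57):
    sl=model([*v[:4],r])[2]; print("sleeve",r,sl,R.T@(sl+[0,0,.006]-W3["pos"])*100)
E
```

```text
[ 0.56   -0.0372  0.1323  0.1969  0.2844  1.0991] [-0.1  0.1 -0.1  0.5 -0.4  0.2 -0.2 -0.1  0.1  0.2  0.3 -0.4  0.4 -0.2
 -0.   0.1  0.2 -0.1  0.1  0.2 -0.1 -0.1  0.1  0.2]
sleeve 0.28439514661780974 [0.55155301 0.20817765 0.05525193] [ 12.94909835 -24.42869335  26.14355608]
sleeve 1.0 [0.55653482 0.17075011 0.10573239] [ 12.92731066 -20.64932218  21.09825751]
sleeve 1.57 [0.56294132 0.12261907 0.11999997] [ 12.89072304 -15.7928718   19.67502418]
```

Residuals are under 0.5 px and the lid reads 1.099, so it is at its stop. Next I go above the sleeve, turning the tool so that it closes along the case's x.

```bash
python3 -m crank '[[1.3,-2.44,0,0,0],[1.3,-2.44,0,0,0],[1.3,-2.44,0,0,0],[1.3,-2.44,0,0,0],[1.3,-2.44,0,0,0],[1.3,-2.44,0,0,0],[1.3,-2.44,0,0,0],[1.3,-2.44,0,0,0],[1.3,-2.44,0,0,0],[1.25,-2.47,0,0,0]]'
python3 -m crank '[[0,0,1,-0.12,0],[0,0,1,-0.12,0],[0,0,1,-0.12,0],[0,0,1,-0.12,0],[0,0,1,-0.12,0],[0,0,1,-0.12,0],[0,0,1,-0.12,0],[0,0,1,-0.12,0],[0,0,1,-0.12,0],[0,0,1,-0.12,0],[0,0,1,-0.12,0],[0,0,1,-0.12,0],[0,0,1,-0.12,0],[0,0,0,0,0]]'
python3 - <<'E'
from h import *
from bench import manip
s=manip.get_state(); c=manip.camera("wrist"); cv2.imwrite("pics/w4.png",c["pixels"]); np.savez("pics/w4.npz",pos=s["eef_pos"],rot=s["tcp_rot"],**c)
R=Ro.from_rotvec(s["tcp_rot"]).as_matrix(); W=wcam("w4"); sl=np.array([.55155,.20818,.05525])
print("yaw x",np.arctan2(R[1,0],R[0,0]),s["qpos"].round(2)); print("shift",R.T@(sl+[0,0,.006]-s["eef_pos"])*100)
p=proj(W,sl); print("pred",p); x,y=np.clip(p.astype(int),60,[500,360]); print(blobs(W,(x-60,y-60,x+60,y+60),60,100))
E
```

```text
time_s: 7.92
eef_pos: [0.5543, 0.2105, 0.3212]
tcp_rot: [-3.134, -0.221, -0.0]
ft_force: [0.3, 0.5, 0.3]
width: 0.0941
grasp_force: 0.0
time_s: 9.08
eef_pos: [0.5534, 0.2089, 0.1892]
tcp_rot: [-2.064, -2.366, 0.004]
ft_force: [-0.3, -0.6, -0.0]
width: 0.094
grasp_force: 0.0
yaw x 1.7068096285805978 [0.3  0.43 1.45 0.   1.27 0.16]
shift [-0.03694585 -0.15454866 12.79217115]
pred [275.38334006 214.30515029]
[(np.int32(402), [276.0, 213.9], [54, 41, 14, 36])]
```

View pics/w4.png

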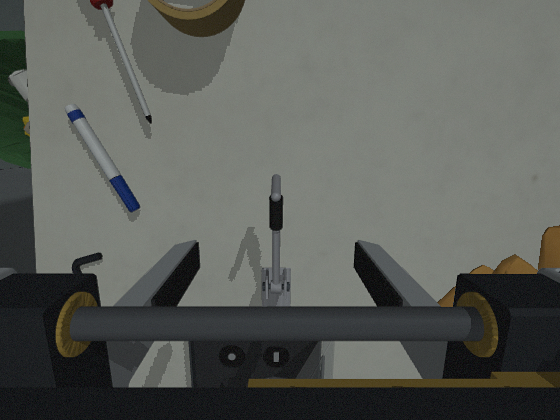

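The sleeve is at (276,214), within 1 px of the prediction. The hook points up at about (276,180). I descend and grip.

```bash
python3 -m crank '[[0,-0.15,1.5,0,0],[0,0,2.4,0,0],[0,0,2.4,0,0],[0,0,2.4,0,0],[0,0,2.2,0,0],[0,0,1.9,0,0],[0,0,0,0,0],[0,0,0,0,255],[0,0,0,0,255],[0,0,0,0,255],[0,0,0,0,255],[0,0,0,0,255],[0,0,0,0,255],[0,0,0,0,255],[0,0,0,0,255],[0,0,0,0,255],[0,0,0,0,255],[0,0,0,0,255],[0,0,0,0,255]]' 8
python3 - <<'E'
import numpy as np
A=np.linspace(.284,1.57,17); q=np.c_[.09*np.cos(A),.09*np.sin(A)]; d=np.diff(q,axis=0)*100; d[:,1]*=-1; print(d.round(2).tolist())
E
```

```text
time_s: 10.72
eef_pos: [0.552, 0.2084, 0.063]
tcp_rot: [-2.072, -2.361, 0.0]
ft_force: [-0.1, -0.6, 0.3]
width: 0.0173
grasp_force: 0.0
[[-0.23, -0.69], [-0.28, -0.66], [-0.34, -0.64], [-0.39, -0.61], [-0.44, -0.58], [-0.48, -0.54], [-0.52, -0.5], [-0.56, -0.46], [-0.6, -0.41], [-0.63, -0.36], [-0.65, -0.31], [-0.68, -0.26], [-0.69, -0.2], [-0.71, -0.14], [-0.72, -0.09], [-0.72, -0.03]]
```

```bash
python3 -m crank '[[0,0,0.15,0,255],[0,0,0,0,255],[0,0,0,0,255],[0,0,0,0,255],[0,0,0,0,255]]'
```

```text
time_s: 11.13
eef_pos: [0.5522, 0.2086, 0.0617]
tcp_rot: [2.072, 2.361, 0.001]
ft_force: [3.3, 3.3, 0.4]
width: 0.0129
grasp_force: 8.0
```

Gripped at 13 mm. Now I swing the rod up.

```bash
python3 -m crank '[[-0.23,0,-0.69,0,255],[-0.28,0,-0.66,0,255],[-0.34,0,-0.64,0,255],[-0.39,0,-0.61,0,255],[-0.44,0,-0.58,0,255],[-0.48,0,-0.54,0,255],[-0.52,0,-0.5,0,255],[-0.56,0,-0.46,0,255]]' && python3 -m crank '[[-0.6,0,-0.41,0,255],[-0.63,0,-0.36,0,255],[-0.65,0,-0.31,0,255],[-0.68,0,-0.26,0,255]]'
```

```text
time_s: 11.8
eef_pos: [0.5565, 0.1758, 0.1091]
tcp_rot: [2.072, 2.361, 0.001]
ft_force: [4.8, 1.2, -0.9]
width: 0.0127
grasp_force: 8.0
time_s: 12.13
eef_pos: [0.5598, 0.1504, 0.1225]
tcp_rot: [2.072, 2.36, 0.001]
ft_force: [4.3, 2.1, 1.2]
width: 0.0127
grasp_force: 8.0
```

```bash
python3 -m crank '[[-0.69,0,-0.2,0,255],[-0.71,0,-0.14,0,255],[-0.72,0,-0.09,0,255],[-0.72,0,-0.03,0,255],[0,0,0,0,255]]' && python3 -m crank '[[-0.2,0,0,0,255],[-0.2,0,0,0,255],[0,0,0,0,255]]'
```

```text
time_s: 12.55
eef_pos: [0.5637, 0.1215, 0.127]
tcp_rot: [2.073, 2.359, 0.001]
ft_force: [3.9, 1.2, 4.9]
width: 0.0128
grasp_force: 8.0
time_s: 12.8
eef_pos: [0.5641, 0.1186, 0.1268]
tcp_rot: [2.072, 2.36, 0.001]
ft_force: [3.4, 0.5, 5.4]
width: 0.0124
grasp_force: 8.0
```

```bash
python3 -m crank '[[-0.2,0,0,0,255],[0,0,0,0,255]]' && python3 -m crank '[[-0.2,0,0,0,255],[0,0,0,0,255]]'
python3 - <<'E'
from h import *
from bench import manip
o=[]
for n in("side","top"):
    c=manip.camera(n); np.savez(f"pics/{n}5.npz",**c)
    p=proj(c,np.array([.56,.11,.14])).astype(int); x,y=np.clip(p-60,0,[440,300]); o.append(cv2.resize(c["pixels"][y:y+120,x:x+120],(400,400),interpolation=2))
cv2.imwrite("pics/c5.png",np.hstack(o))
E
```

```text
time_s: 12.97
eef_pos: [0.5643, 0.1167, 0.1267]
tcp_rot: [2.072, 2.36, 0.001]
ft_force: [5.0, 1.7, 4.0]
width: 0.0123
grasp_force: 7.8
time_s: 13.13
eef_pos: [0.5645, 0.1147, 0.1266]
tcp_rot: [2.072, 2.361, 0.001]
ft_force: [5.4, -0.1, 2.2]
width: 0.0113
grasp_force: 7.5
```

View pics/c5.png

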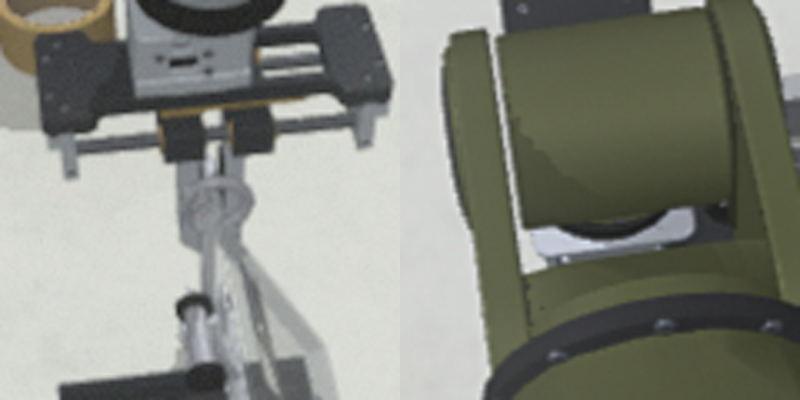

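The crop shows the fingers at the rod, with the hook going into the ring. The opening fell from 12.8 to 11.3 mm as I pushed, so the pads slid over the round sleeve against the stop. I back off, open, rise and look.

```bash
python3 -m crank '[[0.35,0,0,0,255],[0.3,0,0,0,255],[0,0,0,0,180],[0,0,0,0,120],[0,0,0,0,60],[0,0,0,0,0],[0,0,0,0,0],[0,0,0,0,0],[0,0,0,0,0],[2,0,0,0,0],[2.5,0,0,0,0],[2.5,0,-1,0,0],[2.5,0,-2,0,0],[1,0,-2,0,0],[0,0,-2,0,0],[0,0,0,0,0]]'
python3 - <<'E'
from h import *
from bench import manip
s=manip.get_state();c=manip.camera("wrist"); np.savez("pics/w6.npz",pos=s["eef_pos"],rot=s["tcp_rot"],**c)
o=[cv2.resize(c["pixels"],(440,330))]
c=manip.camera("side"); np.savez("pics/side6.npz",**c)
p=proj(c,np.array([.56,.11,.14])).astype(int); x,y=np.clip(p-50,0,[460,320]); o.append(cv2.resize(c["pixels"][y:y+100,x:x+100],(330,330),interpolation=2))
print(x,y);cv2.imwrite("pics/c6.png",np.hstack(o))
v=[.56,-.0372,.1323,1.1]; Rz=Ro.from_euler("z",v[2]).as_matrix(); W=wcam("w6")
for r in(1.4,1.5,1.57):
    q=[(.024,.158+.09*np.cos(r),.03+.09*np.sin(r)),(.024,.158+.125*np.cos(r),.03+.125*np.sin(r))]
    print(r,[(proj(c,Rz@k+[v[0],v[1],0]).round(1).tolist(),proj(W,Rz@k+[v[0],v[1],0]).round(1).tolist()) for k in q])
E
```

```text
time_s: 14.57
eef_pos: [0.5507, 0.2265, 0.2003]
tcp_rot: [2.069, 2.36, 0.008]
ft_force: [-0.6, 0.2, 0.2]
width: 0.0935
grasp_force: 0.0
236 151
1.4 [([286.7, 198.3], [274.9, 330.3]), ([286.2, 183.7], [275.0, 350.7])]
1.5 [([287.3, 201.2], [274.9, 340.3]), ([287.2, 187.8], [275.0, 366.6])]
1.57 [([287.8, 203.5], [275.0, 347.0]), ([287.8, 191.0], [275.0, 376.9])]
```

View pics/c6.png

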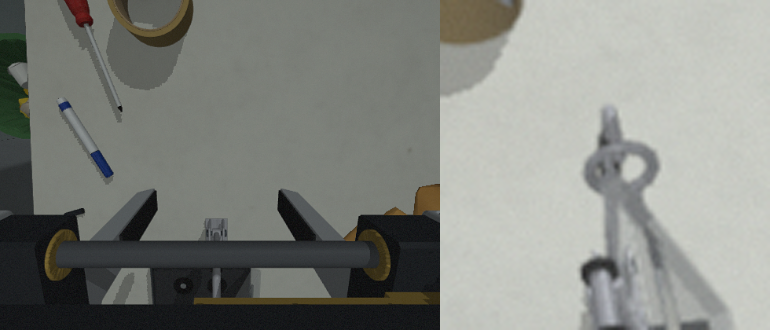

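The rod's elbow shows at (287,184) in the side image, about 3 px higher than the stop predicts. The rod seems to be about 0.1 rad short, probably dragged back when I backed off. The hook tip is in the ring. I close the fingers and push the rod home from outside.

```bash
python3 -m crank '[[0,-0.15,1,0,255],[0,0,1.3,0,255],[0,0,1.3,0,255],[0,0,1.3,0,255],[0,0,1.3,0,255],[0,0,1.2,0,255],[0,0,0,0,255],[0,0,0,0,255],[0,0,0,0,255],[-1,0,0,0,255],[-1.5,0,0,0,255],[-1.5,0,0,0,255],[-1.5,0,0,0,255],[0,0,0,0,255]]' 20 && python3 -m crank '[[-0.7,0,0,0,255],[-0.7,0,0,0,255],[-0.7,0,0,0,255],[-0.3,0,0,0,255],[0,0,0,0,255]]'
```

```text
time_s: 15.83
eef_pos: [0.556, 0.1681, 0.123]
tcp_rot: [2.074, 2.358, 0.001]
ft_force: [-0.2, -0.2, 0.2]
width: 0.0041
grasp_force: 0.0
time_s: 16.25
eef_pos: [0.5587, 0.1463, 0.1224]
tcp_rot: [2.073, 2.36, 0.0]
ft_force: [-0.1, 0.1, 1.0]
width: 0.0001
grasp_force: 0.0
```

```bash
python3 -m crank '[[-0.25,0,0,0,255],[-0.25,0,0,0,255],[0,0,0,0,255]]' && python3 -m crank '[[-0.25,0,0,0,255],[-0.2,0,0,0,255],[0,0,0,0,255]]'; python3 -m crank '[[-0.15,0,0,0,255],[0,0,0,0,255]]'
```

```text
time_s: 16.5
eef_pos: [0.5592, 0.1417, 0.1223]
tcp_rot: [-2.072, -2.361, 0.0]
ft_force: [-0.1, -0.0, -0.1]
width: 0.0002
grasp_force: 0.0
time_s: 16.75
eef_pos: [0.5598, 0.1376, 0.1224]
tcp_rot: [-2.072, -2.361, -0.001]
ft_force: [-1.9, 2.7, 0.2]
width: 0.0006
grasp_force: 1.4
time_s: 16.92
eef_pos: [0.5598, 0.1371, 0.1224]
tcp_rot: [-2.071, -2.36, -0.002]
ft_force: [-0.7, 10.6, 0.0]
width: 0.0007
grasp_force: 5.2
```

The stop shows clearly: 10.6 N at y = 0.137, where it was predicted. I withdraw and check.

```bash
python3 -m crank '[[1,0,0,0,255],[2,0,0,0,255],[2.5,0,0,0,255],[2.5,0,0,0,255],[2.5,0,0,0,255],[2.5,0,0,0,255],[1,0,-2,0,255],[0,0,-3,0,255],[0,0,-3,0,255],[0,0,-3,0,255],[0,0,-3,0,255],[0,0,-3,0,255],[0,0,0,0,255]]'
python3 - <<'E'
from h import *
from bench import manip
c=manip.camera("side"); T=manip.camera("top")
Q=lambda c,x,y,w: cv2.resize(c["pixels"][y:y+w,x:x+w],(400,400),interpolation=2)
p=proj(T,np.array([.565,.08,.15])).astype(int)-50; print(p)
cv2.imwrite("pics/c7.png",np.hstack([Q(c,236,151,100),Q(T,*np.clip(p,0,None),100)]))
v=[.56,-.0372,.1323]; Rz=Ro.from_euler("z",v[2]).as_matrix(); a=1.1
for n,k in [("elbow",(.024,.158,.155)),("hook",(.024,.13,.155)),("eye",(.078-.13*np.cos(a),.13,.036+.13*np.sin(a))),("discL",model([*v,a,1.57])[0])]:
    X=k if n=="discL" else Rz@k+[v[0],v[1],0]; print(n,proj(c,X),proj(T,X))
E
```

```text
time_s: 18.0
eef_pos: [0.5428, 0.2754, 0.2988]
tcp_rot: [2.07, 2.358, 0.012]
ft_force: [0.0, 0.1, -0.5]
width: 0.0001
grasp_force: 0.0
[285 131]
elbow [287.83553802 191.08047766] [309.93832034 182.54524435]
hook [290.03045741 202.0753148 ] [326.55687033 180.25888988]
eye [287.33793497 203.51027648] [326.86877496 183.41465833]
discL [283.53673281 233.10598785] [401.05757807 183.21377008]
```

View pics/c7.png

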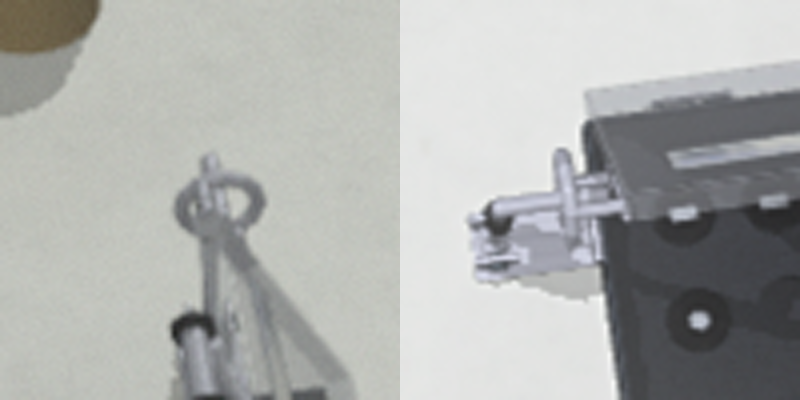

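Both views show the hook passing through the ring. The elbow is at about (288,190) and the disc at (284,233) in the side image, both where the stops predict, and the gripper is clear.

```bash
python3 -c "from bench import manip; print(manip.sign_off())"
```

```text
the job is handed in; nothing more can be done
None
```

The lid is up at its stop, the prop rod is upright at its stop with its hook through the eye, the robot is clear of everything, and the job was handed in at about 18 s; no verdict was returned.

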